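# Let the bench winch back to its lacing position and lock it

### The arm

A 6-joint arm with a two-finger parallel gripper is mounted at the origin on the work surface; the furniture and walls round the work are solid. World frame = base frame: x ahead of the robot, y to its left, z up, the work surface at z = 0. Lengths are in m, angles in rad, forces in N, time in s.
With the tool pointing down it reaches from about 0.35 to 0.775 m from the base axis. Payload 7.3 kg.
Tool frame: the origin (TCP) lies at the centre of the arm's flange, where the gripper is bolted on; the fingertips stand 178 mm ahead of it and the grasp point (between the pads) lies 159 mm ahead of it (tip_extent is the distance from the TCP to the fingertips, in m); z points along the fingers, y is the line along which they close (so a half turn about z gives the same grasp; the last joint's range is limited). The gripper opens to 92 mm and grips with 3 to 60 N. Pads are 19 mm wide; open, the fingers measure 130 mm over their backs; the gripper's body (75 mm by 190 mm) begins 47 mm behind the grasp point.
Start: joints at [-1.443, 0.342, 1.524, -0, 1.275, -0.146], TCP at [0.142, -0.505, 0.405] pointing down, gripper open.
Joint ranges: [-2.53, 2.53], [-0.77, 2.02], [0.04, 2.7], [-1, 4.14], [0.28, 2.66], [-3.11, 3.11]. Speed limits (rad/s): [2.57, 2.57, 3.14, 3.14, 3.14, 3.14].

### API

Orientations are given as [roll, pitch, yaw] about the fixed x, y, z axes, in that order (R = Rz(yaw) Ry(pitch) Rx(roll)).
In Python, from cell import * gives the robot as it stands.
- The arm moves only by the tool arm_command, never from a script. Its arguments are lists of equal length, an entry for each row: "xyz": the shift along the world's x, y, z in mm, a list of three; "spin": the turn about the world's z in degrees. In form: {"xyz": [[tx, ty, tz], ...], "spin": [spin, ...]}. A call has 1 to 20 rows; each row shifts and turns the commanded pose from where the row before left it; what a row does not reach is not made up. A row lasts 1/10 s, in which the tool goes at most 50 mm and 8.59 degrees, less where a joint would pass 70% of its speed; a pose out of reach is approached as far as the arm can. A call with a gripper value outside its range is refused whole. "jaw" is the opening, from -1 (shut) to 1 (fully open), set as the call begins (left out, the last holds). The fingers move at their own pace and stop on an object; "squeeze" is the grip in N (left out, the last holds). Time passes only in rows, so rows that do not move let the fingers close. It gives the time, the measured TCP pose, the force, the opening and the grip force at its end, in the units of the state.
- observe(): the state, without advancing time (a new reading comes with each control period).
- read_camera(name): name is "scene" or "top" or "wrist"; returns a dict with "img" (420x560x3 uint8, red, green, blue), "depth" (420x560 float32, m along the optical axis (not along the pixel's ray), 0 where there is no reading), "fx", "fy", "cx", "cy" (pixels), "dist_coeffs" ([k1, k2, p1, p2, k3] as OpenCV has them; the pictures are not rectified), "world_from_camera" (4x4, takes a point from camera to world coordinates). Camera axes: x right, y up, looking along -z (the intrinsics and any distortion apply to the point x, -y, -z); pixel columns grow to the right and rows downward; lengths in m; the calibration is good to about 2 mm. A picture is of the moment at which its call begins.
- hand_in(): hands the job in; it is judged then, once.
The state is a dict: "time": time; "qpos": joint angles; "qvel": joint speeds; "joint_efforts": joint torques, N m; "tool_pos": TCP position; "tool_rot": TCP orientation; "contact_force": force on the tool from outside, world axes, zero at the start; "torque": the same for the moment, N m; "opening": finger opening in m; "grip_force": force on a finger pad.
Only numpy, scipy, OpenCV 4.12 (cv2) and the standard library are available. Lean on these libraries where they do the work, as an engineer would, in place of code of your own. Each camera call takes 0.05 s, during which the arm holds its last target. There are 200 camera calls.

### The job

The small bench winch has been wound on too far. Lift its pawl right over so that it stays clear of the toothed wheel, push the T-handled key fully down onto the splined spindle (feel for where the splines mesh), and with the key turn the drum back until the strap lug on the drum points at the gap between the two upright rollers; then swing the pawl back down so that it drops fully home between two teeth and locks the drum there. Leave the key on the spindle, and do not disturb the bottle and the roll of tape standing nearby.

Things in the scene. Friction and masses are not known exactly. Their poses are not given: they have to be found in the camera images.
- winch: Bench winch with upright drum, fixed, on a grey base plate 12 mm thick (x -120 to +100, y -85 to +95 mm). Origin on the bench under the drum's axis, z up; pawl at its -y side, rollers at +y. Ratchet wheel: disc of radius 70 mm, top at z 26 mm, with 9 saw teeth 12 mm high standing on its rim. The drum above it has radius 42 mm and ends at z 56 mm.
- drum (a joint): Drum angle (rad), positive = wound on, anticlockwise from above; starts at 0.75 to 1.35; one tooth is 0.698. With the pawl down it turns on but not back. At 0.09 the strap lug faces the middle of the roller gap; from 0 (tooth bears on the pawl) to 0.18 the pawl can drop fully home in the right gap. Friction about 0.15 N m keeps it where it is left.
- strap_lug (a point): Outer face of the strap lug, a 14 mm steel block on the drum's side, 48 mm from the axis, 40 mm above the bench; turns with the drum.
- roller_gap (a point): Middle of the gap between the two upright rollers (18 mm thick, 40 mm apart between axes, a bar over them, top at z 76 mm), 85 mm from the drum's axis at +y of the winch.
- pawl (a joint): Pawl angle (rad): 0 = fully home, nose down between two teeth; about 0.15 = nose on a tooth's top; grows as it is lifted. Let go below 1.5 it falls forward by its weight; above 1.95 it falls back onto its rear stop at 2.4 and stays there. Pawl 0.15 kg.
- pawl_grip (a point): Middle of the pawl's round finger grip: a level bar 14 mm thick beside the nose, parallel to the winch's y axis, free for 20 mm to either side, a 19 mm collar at its end. With the pawl down it lies at x 0, y -95, z 48 mm of the winch frame. Can be pinched from above across the winch's x; it turns between the fingers as the pawl swings.
- pawl_pivot (a point): Point on the pawl's hinge axis level with pawl_grip, at x -78, y -95, z 58 mm of the winch frame; the axis is parallel to the winch's y. pawl_grip moves on a circle of radius 78.6 mm about it, up from the drum's side and over towards the winch's -x.
- key: Loose T-handled key, 80 mm tall, 0.35 kg, standing on its open socket (49 mm diameter, 50 mm tall). Origin: centre of the socket's mouth; z up. Six splines in the bore, down to the mouth, inner radius 11 mm, repeat every 60 degrees; they mesh with about 7 degrees of play each way. Wooden handle along its x: 90 long, 16 wide, 18 mm high, centre 71 mm above the origin, on a 15 mm stem.
- spindle_seat (a point): Foot of the spindle's splines on the drum's axis, 58 mm up; the key's origin comes here when fully on, and stops 25 mm higher if unmeshed. Six splines 25 mm tall, tip radius 15.5 mm; above them a 12 mm pilot nose of radius 9.5 mm. A stiff clutch (slips at 3 N m) joins spindle and drum: the splines' direction has no fixed relation to the drum's; feel or look for it.
- flux_bottle: Brown bottle with black cap, 47 mm diameter, 116 mm tall, standing on the bench; origin at its underside. Bystander.
- masking_tape: Roll of tape lying flat, 100 mm diameter, 25 mm high; origin at its underside. Bystander.
There are look-alikes about, which are no part of the job. What is shaped like the key but blue or orange is not meant.

How it is judged:
On the way, in this order (a step that is already met when the one before it is completed fails the run):
1. The pawl is lifted over onto its rear stop and the key is meshed on the spindle (less than 15 mm above its seat), in either order (value of joint pawl above 1.9 rad and horizontal distance between key and spindle_seat below 0.005 m and z of key in the frame of spindle_seat below 0.015 m), for 0.2 s.
2. With the key meshed and the pawl still clear, the drum has been turned back to its lacing position (all of step 1 and value of joint drum between -0.05 and 0.22 rad), for 0.2 s.
At the end, for the whole second after the job is handed in: The pawl is fully home between two teeth (within 0.05 rad), the drum is at its lacing position (joint between -0.05 and 0.22 rad), the key is fully on the spindle (within 5 mm of its seat, upright), and all is at rest (value of joint pawl below 0.05 rad and value of joint drum between -0.05 and 0.22 rad and horizontal distance between key and spindle_seat below 0.004 m and z of key in the frame of spindle_seat below 0.005 m and angle between key's own z axis and vertical below 0.08 rad and velocity of joint drum between -0.05 and 0.05 rad/s and velocity of joint pawl between -0.1 and 0.1 rad/s and linear speed of key below 0.05 m/s); the robot touches nothing.
It fails at once if The bottle is tipped or shifted by more than 30 mm (distance of flux_bottle from where it was at the start of the episode above 0.03 m or angle between flux_bottle's own z axis and vertical above 0.3 rad).
It fails at once if The roll of tape is shifted by more than 30 mm (distance of masking_tape from where it was at the start of the episode above 0.03 m).
It also fails if it takes over 69 s, if anything falls off the work surface, if the arm or the gripper's body presses on something with over 40 N, if the wrist force passes 120 N, or if a joint passes its speed limit or range.

## Working session

There is one attempt and no reset: what is moved stays moved. The work goes in short steps, Python scripts to look and compute and a tool call to move; the robot and the scene stay as the last step left them, time stands still between calls to the robot, and variables do not carry over. Pictures are saved under pics/ and viewed, at most 10 in all, crops included, and the job is handed in when it is done.

Besides the shell and the picture viewer there is one more tool, called after "Emit:" as name(argument=value, ...), one argument or row to a line, values as JSON. arm_command: Moves the arm, as the interface text tells. Its arguments: {"type":"object","properties":{"xyz":{"type":"array","items":{"type":"array","items":{"type":"number"}}},"spin":{"type":"array","items":{"type":"number"}},"jaw":{"type":"number"},"squeeze":{"type":"number"}},"required":["xyz","spin"]}

```bash
mkdir -p pics; ls
cat > h.py <<'E'
from cell import *
import numpy as np, cv2
def cam(n):
    c=read_camera(n); c['img']=np.array(c['img']); c['depth']=np.array(c['depth']); return c
def K(c): return np.array([[c['fx'],0,c['cx']],[0,c['fy'],c['cy']],[0,0,1.]]),np.array(c['dist_coeffs'],float)
def rays(c,px):
    k,d=K(c); u=cv2.undistortPoints(np.array(px,float).reshape(-1,1,2),k,d)[:,0]
    T=np.array(c['world_from_camera']); v=np.c_[u[:,0],-u[:,1],-np.ones(len(u))]
    return T[:3,3],v@T[:3,:3].T
def onz(c,px,z):
    o,r=rays(c,px); return o+r*((z-o[2])/r[:,2])[:,None]
def dep(c,px):
    o,r=rays(c,px); return o+r*np.array([c['depth'][int(round(y)),int(round(x))] for x,y in px])[:,None]
def cloud(c):
    h,w=c['depth'].shape; g=np.stack(np.meshgrid(np.arange(w),np.arange(h)),-1).reshape(-1,2)
    o,r=rays(c,g); P=(o+r*c['depth'].reshape(-1,1)); P[c['depth'].ravel()<=0]=np.nan; return P.reshape(h,w,3)
def save(c,n): cv2.imwrite(n,c['img'][...,::-1])
E
python3 - <<'E'
from h import *
import pickle
s=cam('scene');t=cam('top')
pickle.dump((s,t),open('c.pkl','wb'))
im=np.hstack([s['img'],t['img']]); 
cv2.imwrite('pics/a.png',s['img'][...,::-1]);cv2.imwrite('pics/b.png',t['img'][...,::-1])
print(s['world_from_camera'],t['world_from_camera'],observe())
E
```

```text
pics
[[ 0.99138087 -0.0752156   0.10726877  0.61482863]
 [ 0.13049427  0.4942468  -0.85947155 -0.95930115]
 [ 0.01162843  0.86606161  0.49980203  0.6002295 ]
 [ 0.          0.          0.          1.        ]] [[-2.37317689e-02  9.97040548e-01 -7.31228296e-02  4.06215330e-01]
 [-9.99717935e-01 -2.37358205e-02  8.13692567e-04  4.58289389e-03]
 [-9.24345873e-04  7.31215146e-02  9.97322611e-01  1.52163500e+00]
 [ 0.00000000e+00  0.00000000e+00  0.00000000e+00  1.00000000e+00]] {'time': 0.1, 'qpos': array([-1.44299217e+00,  3.42634640e-01,  1.52492616e+00,  1.61953412e-05,
        1.27534159e+00, -1.45993436e-01]), 'qvel': array([ 0.00118851, -0.00073501, -0.0020042 , -0.00194001, -0.00059214,
       -0.00272375]), 'joint_efforts': array([ 2.01763192e-03, -4.32003057e+01, -2.44694871e+01,  7.19369994e-02,
        5.26248186e-02, -5.41845395e-05]), 'tool_pos': array([ 0.14196636, -0.5053201 ,  0.40412221]), 'tool_rot': array([-3.14029910e+00, -2.05857470e-04,  2.73792731e-01]), 'contact_force': array([0.09292151, 0.39798968, 0.12889906]), 'torque': array([-0.0118809 , -0.06748843, -0.06768768]), 'grip_force': 0.0, 'opening': 0.09197583780582691}
```

View pics/a.png

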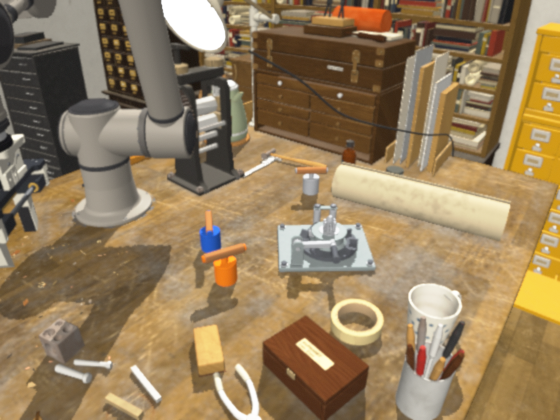

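View pics/b.png

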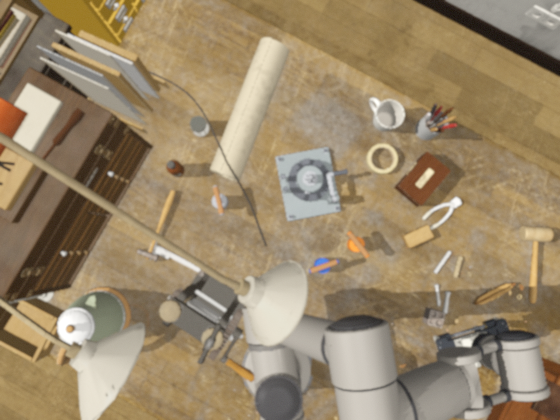

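The grey key stands at scene (312,180) / top (219,200). The look-alikes are blue at scene (210,238) / top (322,265) and orange at scene (225,270) / top (356,243). The winch is at scene (325,245) / top (309,182), the bottle at top (175,168) and the tape at top (382,158). I choose the grey key and will check it in one close crop.

Run:
```python
from h import *
import pickle
s,t=pickle.load(open('c.pkl','rb'))
a=cv2.resize(s['img'][150:285,265:390],None,fx=4,fy=4,interpolation=cv2.INTER_CUBIC)
b=cv2.resize(t['img'][140:230,200:355],None,fx=2.9,fy=2.9,interpolation=cv2.INTER_CUBIC)
b=cv2.rotate(b,cv2.ROTATE_90_COUNTERCLOCKWISE)
H=max(a.shape[0],b.shape[0]);im=np.zeros((H,a.shape[1]+b.shape[1],3),np.uint8)
im[:a.shape[0],:a.shape[1]]=a;im[:b.shape[0],a.shape[1]:]=b
print(im.shape)
cv2.imwrite('pics/c.png',im[...,::-1])
# plate: grey-blue mask in top
P=cloud(t); 
m=(np.abs(P[...,2]-0.012)<.006); hsv=cv2.cvtColor(t['img'],cv2.COLOR_RGB2HSV)
m2=((hsv[...,1]<60)&(hsv[...,2]>90)).astype(np.uint8); 
w=np.zeros_like(m2);w[135:230,262:350]=1
n,l,st,ce=cv2.connectedComponentsWithStats(m2*w)
i=1+np.argmax(st[1:,4]);print(st[i],ce[i])
cn=max(cv2.findContours((l==i).astype(np.uint8),0,1)[0],key=len)
r=cv2.minAreaRect(cn);bx=cv2.boxPoints(r);print(r,bx)
print(onz(t,bx,.012))
# handle of key
for nm,(x0,x1,y0,y1),z in [('grey',(205,235,180,220),.08)]:
  mm=((hsv[...,0]<16)&(hsv[...,1]>125)&(hsv[...,2]>120)).astype(np.uint8);w=np.zeros_like(mm);w[y0:y1,x0:x1]=1
  n,l,st,ce=cv2.connectedComponentsWithStats(mm*w);i=1+np.argmax(st[1:,4]);print(st[i],ce[i])
  cn=max(cv2.findContours((l==i).astype(np.uint8),0,1)[0],key=len);r=cv2.minAreaRect(cn);bx=cv2.boxPoints(r);print(r);Q=onz(t,bx,z);print(Q,Q.mean(0)); print(np.nanmedian(P[l==i],0))
# bottle, tape by depth
for nm,(x,y) in dict(bottle=(175,168),tape=(370,158),winchnose=(311,178)).items(): print(nm,P[y,x])
```

```text
(540, 761, 3)
[ 275  135   75   87 4357] [311.16364471 178.64470966]
((316.95574951171875, 175.40289306640625), (80.90196990966797, 77.66692352294922), 79.5625228881836) [[271.43668 142.65642]
 [347.81845 128.58607]
 [362.47482 208.14937]
 [286.09305 222.21971]]
[[ 0.74213908  0.00308548  0.012     ]
 [ 0.78379441 -0.2536181   0.012     ]
 [ 0.51569962 -0.29246009  0.012     ]
 [ 0.47520404 -0.03896758  0.012     ]]
[219 203   1   1   1] [219. 203.]
((219.0, 203.0), (0.0, 0.0), 0.0)
[[0.53785215 0.17324482 0.08      ]
 [0.53785215 0.17324482 0.08      ]
 [0.53785215 0.17324482 0.08      ]
 [0.53785215 0.17324482 0.08      ]] [0.53785215 0.17324482 0.08      ]
[0.53787873 0.17327887 0.07970895]
bottle [0.65279965 0.3113684  0.0799891 ]
tape [ 0.67889121 -0.31957982  0.03194934]
winchnose [ 0.60935286 -0.11889703  0.08777771]
```

View pics/c.png

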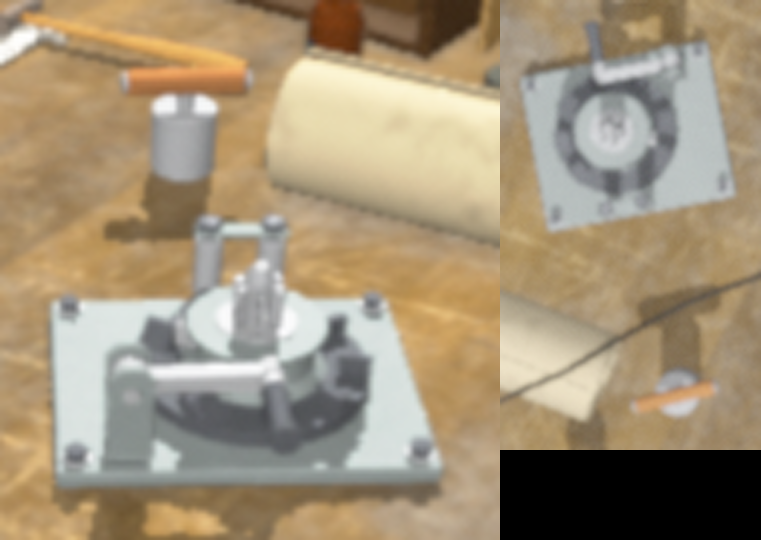

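The crop confirms the choice: the steel key with the wooden handle (crop 185,80 left; 675,397 right), the winch with its pawl hinge at left (130,370) and grip (280,400), and the rollers behind. A dark cable crosses the top view, so I check its height.

Run:
```python
from h import *
import pickle
s,t=pickle.load(open('c.pkl','rb'))
def rect(pts,nm):
    r=cv2.minAreaRect((pts*1000).astype(np.float32)); print(nm,len(pts),[np.round(x,1) for x in (r[0],r[1],r[2])])
for nm,c in (('top',t),('scene',s)):
    P=cloud(c); hsv=cv2.cvtColor(c['img'],cv2.COLOR_RGB2HSV)
    near=(np.hypot(P[...,0]-.61,P[...,1]+.12)<.2)
    m=near&(hsv[...,1]<50)&(np.abs(P[...,2]-.012)<.008)
    n,l,st,ce=cv2.connectedComponentsWithStats(m.astype(np.uint8)); 
    print(nm,np.nanmedian(P[m],0)); rect(P[m][:,:2],'plate')
    nk=(np.hypot(P[...,0]-.538,P[...,1]-.173)<.07)
    mh=nk&(P[...,2]>.062)&(P[...,2]<.1)&(hsv[...,1]>90)
    rect(P[mh][:,:2],'handle'); print(np.nanmedian(P[mh],0))
    for (z0,z1,q) in ((.05,.066,'drumtop'),(.074,.11,'nose')):
        md=(np.hypot(P[...,0]-.61,P[...,1]+.12)<.06)&(P[...,2]>z0)&(P[...,2]<z1); rect(P[md][:,:2],q); print(np.nanmean(P[md],0))
    mb=(np.hypot(P[...,0]-.65,P[...,1]-.31)<.08)&(P[...,2]>.03)&(P[...,2]<.15); print('bottle',np.nanmedian(P[mb],0))
    # rollers / posts
    mr=(np.hypot(P[...,0]-.61,P[...,1]+.12)<.13)&(P[...,2]>.06)&(P[...,2]<.085)&(hsv[...,1]<80);rect(P[mr][:,:2],'z60-85'); 
P=cloud(t); print('cable',P[205,247],P[170,231],P[120,204],P[238,262], [P[y,x] for x,y in((246,205),(248,206),(262,240),(263,239))])
```

```text
top [ 0.56880594 -0.10224202  0.01146684]
plate 1901 [array([ 622.3, -114.9]), array([236.6, 374.6]), np.float64(79.8)]
handle 110 [array([548.2, 177.5]), array([82.2, 15.9]), np.float64(13.4)]
[0.55076386 0.17648768 0.07966782]
drumtop 468 [array([ 616.5, -126.1]), array([ 81.9, 103.5]), np.float64(9.5)]
[ 0.61364782 -0.11810034  0.05645487]
nose 54 [array([ 614.8, -115.8]), array([29.1, 27.5]), np.float64(51.9)]
[ 0.61392507 -0.11456271  0.0866304 ]
bottle [0.65389614 0.31306398 0.08121176]
z60-85 398 [array([ 595.6, -124.6]), array([210.8, 112.8]), np.float64(84.3)]
scene [ 0.59411081 -0.16772931  0.01238304]
plate 2075 [array([ 603.6, -116. ]), array([220. , 183.2]), np.float64(8.8)]
handle 185 [array([549.9, 172.3]), array([87.2, 16.9]), np.float64(11.4)]
[0.54754771 0.17023322 0.07613574]
drumtop 479 [array([ 616.2, -123.8]), array([81.3, 96.3]), np.float64(30.5)]
[ 0.61339818 -0.12852125  0.05744781]
nose 116 [array([ 615.6, -122.7]), array([30.2, 26.4]), np.float64(20.6)]
[ 0.61367834 -0.12346906  0.08400348]
bottle [0.65976656 0.30700477 0.07766335]
z60-85 709 [array([ 583.4, -135.8]), array([105.2, 216. ]), np.float64(3.5)]
cable [ 0.53662471  0.0896643  -0.00444704] [0.61044588 0.11625364 0.2734852 ] [0.81002654 0.21956396 0.06452493] [0.41999152 0.03145262 0.42494478] [array([ 5.36353511e-01,  9.27676079e-02, -3.44494709e-04]), array([5.32811247e-01, 8.61435397e-02, 1.41678041e-04]), array([ 0.41873841,  0.04207612, -0.00270316]), array([0.41749297, 0.02899116, 0.43058539])]
```

Run:
```python
from h import *
import pickle
s,t=pickle.load(open('c.pkl','rb'))
P=cloud(t);S=cloud(s); np.set_printoptions(precision=3,suppress=True)
def proj(c,X):
    k,d=K(c);T=np.linalg.inv(np.array(c['world_from_camera']));p=np.asarray(X)@T[:3,:3].T+T[:3,3];p=p*[1,-1,-1]
    return cv2.projectPoints(p.reshape(-1,1,3),np.zeros(3),np.zeros(3),k,d)[0][:,0]
# cable dark pixels in top
g=cv2.cvtColor(t['img'],cv2.COLOR_RGB2GRAY)
for y in range(80,246,12):
    xs=np.arange(150,270); row=P[y,150:270,2]; ok=[(x,P[y,x]) for x in xs if P[y,x,2]>.03 and g[y,x]<90 and abs(x-(160+(y-75)*.62))<30]
    if ok: x,p=ok[len(ok)//2]; print('T',x,y,p,'scene px',proj(s,p)[0])
gs=cv2.cvtColor(s['img'],cv2.COLOR_RGB2GRAY)
for x in range(245,460,15):
    y0=max(0,int(70+(x-260)*.37)-18); col=gs[y0:y0+36,x]; y=y0+np.argmin(col); print('S',x,y,S[y,x],'top px',proj(t,S[y,x])[0])
print('lamp top',P[290,270],P[300,290],P[270,285],P[330,262],'lampscene',S[20,195],S[35,200],S[45,210],S[5,180])
z=P[...,2]; m=z[255:345,240:310]; print(np.nanmin(m),np.nanmax(m)); print(P[255:345:15,240:312:12].reshape(-1,3))
```

```text
S 245 72 [0.208 0.841 0.203] top px [-18.903 320.209]
S 260 58 [0.428 0.03  0.416] top px [262.516 234.846]
S 275 66 [0.461 0.043 0.396] top px [257.151 221.657]
S 290 74 [0.495 0.055 0.376] top px [252.299 208.48 ]
S 305 84 [0.531 0.068 0.35 ] top px [247.572 195.542]
S 320 98 [0.568 0.088 0.312] top px [240.661 183.319]
S 335 81 [0.598 0.482 0.265] top px [ 99.327 178.229]
S 350 118 [0.648 0.134 0.25 ] top px [225.208 158.344]
S 365 122 [0.689 0.148 0.237] top px [220.456 144.958]
S 380 112 [0.753 0.42  0.185] top px [130.698 129.687]
S 395 106 [0.813 0.526 0.178] top px [ 95.739 111.299]
S 410 132 [0.824 0.22  0.192] top px [197.166 103.675]
S 425 134 [0.878 0.267 0.173] top px [182.459  88.69 ]
S 440 134 [0.948 0.373 0.139] top px [150.374  70.981]
S 455 125 [ 1.152  0.95  -0.012] top px [-4.29  34.244]
lamp top [0.311 0.014 0.564] [ 0.291 -0.027  0.577] [ 0.349 -0.019  0.53 ] [0.227 0.033 0.548] lampscene [ 0.295 -0.02   0.502] [0.294 0.01  0.467] [0.313 0.021 0.444] [ 0.263 -0.016  0.533]
-0.01213928545335441 0.6035709569703888
[[ 0.371  0.116  0.003]
 [ 0.37   0.076 -0.001]
 [ 0.369  0.037 -0.002]
 [ 0.368 -0.003 -0.005]
 [ 0.367 -0.043  0.001]
 [ 0.366 -0.082 -0.   ]
 [ 0.322  0.117 -0.001]
 [ 0.321  0.077  0.   ]
 [ 0.32   0.037  0.004]
 [ 0.349  0.     0.521]
 [ 0.349 -0.025  0.534]
 [ 0.348 -0.051  0.535]
 [ 0.322  0.075  0.567]
 [ 0.322  0.051  0.568]
 [ 0.321  0.026  0.559]
 [ 0.32   0.001  0.558]
 [ 0.32  -0.024  0.562]
 [ 0.319 -0.048  0.564]
 [ 0.29   0.077  0.554]
 [ 0.291  0.051  0.567]
 [ 0.291  0.027  0.569]
 [ 0.291  0.002  0.575]
 [ 0.291 -0.022  0.58 ]
 [ 0.291 -0.047  0.581]
 [ 0.215  0.1    0.261]
 [ 0.257  0.053  0.543]
 [ 0.26   0.027  0.566]
 [ 0.261  0.003  0.574]
 [ 0.261 -0.022  0.581]
 [ 0.261 -0.046  0.586]
 [ 0.155  0.109  0.151]
 [ 0.216  0.057  0.487]
 [ 0.227  0.028  0.549]
 [ 0.23   0.003  0.57 ]
 [ 0.231 -0.021  0.58 ]
 [ 0.223 -0.047  0.542]]
```

Emit:
arm_command(
  xyz=[
    [35,21,0],
    [35,21,0],
    [35,21,0],
    [35,21,0],
    [35,21,0],
    [35,21,0],
    [35,21,0],
    [35,21,0],
    [35,21,-10],
    [35,21,-10],
    [35,21,-10],
    [35,21,-10],
    [35,21,-10],
    [32,19,-10],
    [0,0,0],
  ],
  spin=[6,6,6,6,6,6,6,6,6,6,6,6,6,5,0],
  jaw=0.3,
)

```text
time: 1.6
tool_pos: [0.6315, -0.2102, 0.3416]
tool_rot: [-3.14, -0.003, 1.729]
contact_force: [-0.0, 0.2, -0.9]
opening: 0.0598
grip_force: 0.0
```

Run:
```python
from h import *
import pickle
w=cam('wrist');t=cam('scene')
pickle.dump((w,t),open('d.pkl','wb'))
np.set_printoptions(precision=4,suppress=True)
W=cloud(w); print(w['world_from_camera'])
k,d=K(w);T=np.linalg.inv(np.array(w['world_from_camera']))
def proj(c,X):
    k,d=K(c);T=np.linalg.inv(np.array(c['world_from_camera']));p=np.atleast_2d(X)@T[:3,:3].T+T[:3,3];p=p*[1,-1,-1]
    return cv2.projectPoints(p.reshape(-1,1,3),np.zeros(3),np.zeros(3),k,d)[0][:,0]
print('pred grip px',proj(w,[.6287,-.2133,.048]),'spindle',proj(w,[.6142,-.1194,.095]))
cv2.imwrite('pics/d.png',np.vstack([w['img'],])[...,::-1])
```

```text
[[ 0.9876 -0.1521 -0.0388  0.6215]
 [ 0.1569  0.9531  0.2586 -0.1399]
 [-0.0024 -0.2615  0.9652  0.3223]
 [ 0.      0.      0.      1.    ]]
pred grip px [[277.4704 216.7549]] spindle [[276.5986 100.9955]]
```

View pics/d.png

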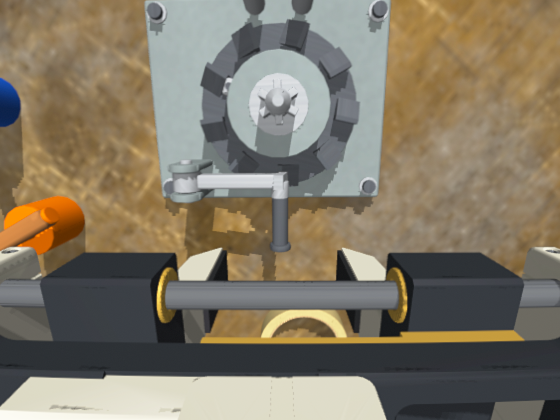

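The wrist view shows the pawl grip bar at (280,198)–(280,248), the spindle star at (279,100), the hinge at (185,180) and the lug at (229,88). That puts the drum at about 1.2 rad. My predicted pixels agree within 5 px, so I refine them.

Run:
```python
from h import *
import pickle
np.set_printoptions(precision=4,suppress=True)
w,t=pickle.load(open('d.pkl','rb')); W=cloud(w)
print('fx',w['fx'],observe()['tool_pos'])
print('nose',onz(w,[(279,98)],.095),W[98,279]); print('grip',onz(w,[(280,222),(280,200),(280,245)],.05),W[222,280],W[240,280])
print('bolts',onz(w,[(156,11),(378,8),(168,187),(369,186)],.014))
for (z0,z1,q) in ((.052,.06,'drumtop'),(.055,.1,'pawl')):
    m=(W[...,2]>z0)&(W[...,2]<z1)&(np.hypot(W[...,0]-.615,W[...,1]+.12)<.05); p=W[m][:,:2]*1000
    print(q,cv2.minEnclosingCircle(p.astype(np.float32)),len(p))
im=w['img'][65:140,240:320]
cv2.imwrite('pics/e.png',cv2.resize(im,None,fx=7,fy=7,interpolation=cv2.INTER_CUBIC)[...,::-1])
```

```text
fx 312.5540533620101 [ 0.6292 -0.2129  0.3435]
nose [[ 0.6155 -0.1172  0.095 ]] [ 0.6156 -0.1173  0.0959]
grip [[ 0.6317 -0.2173  0.05  ]
 [ 0.6285 -0.1972  0.05  ]
 [ 0.6351 -0.2391  0.05  ]] [ 0.631  -0.2126  0.0665] [ 0.6335 -0.2283  0.0674]
bolts [[ 0.4945 -0.0531  0.014 ]
 [ 0.6877 -0.0206  0.014 ]
 [ 0.5166 -0.2092  0.014 ]
 [ 0.7148 -0.1766  0.014 ]]
drumtop ((613.1063842773438, -117.5445327758789), 43.742759704589844) 7753
pawl ((613.961181640625, -117.81507873535156), 42.871376037597656) 8653
```

View pics/e.png

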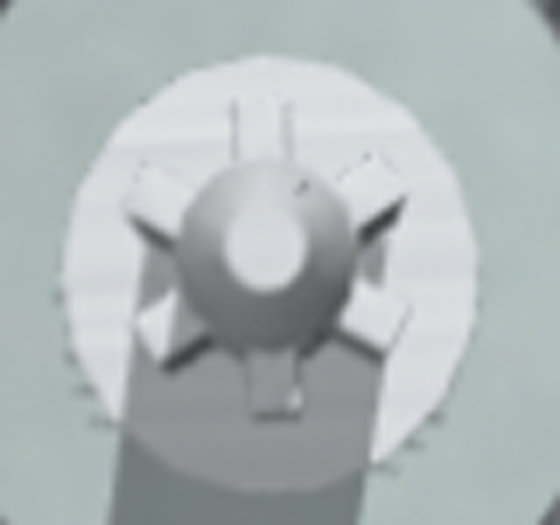

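The splines sit at about 41° mod 60 in the world. The pawl nose rests on a tooth top, so the grip is at z≈0.060. I descend and pinch.

Emit:
arm_command(
  xyz=[
    [2,0,-30],
    [0,0,-30],
    [0,0,-30],
    [0,0,-25],
    [0,0,-10],
    [0,0,0],
  ],
  spin=[0,0,0,0,0,0],
)

```text
time: 2.3
tool_pos: [0.63, -0.2142, 0.2189]
tool_rot: [-3.139, -0.001, 1.721]
contact_force: [0.4, -0.4, -0.1]
opening: 0.0598
grip_force: 0.0
```

Emit:
arm_command(
  xyz=[
    [0,0,0],
    [0,0,0],
    [0,0,0],
    [0,0,0],
    [0,0,0],
    [0,0,0],
  ],
  spin=[0,0,0,0,0,0],
  jaw=-0.95,
  squeeze=15,
)

```text
time: 2.9
tool_pos: [0.631, -0.2134, 0.2199]
tool_rot: [3.141, 0.0, 1.723]
contact_force: [-0.4, 0.4, 0.0]
opening: 0.0162
grip_force: 0.0
```

Emit:
arm_command(
  xyz=[
    [0,0,0],
    [0,0,0],
    [0,0,0],
    [-1,0,9],
    [-2,0,9],
    [-3,-0.5,9],
    [-4,-0.5,8.5],
    [-5,-1,8],
    [-6,-1,7.5],
    [-6.5,-1,6.5],
    [-7.5,-1,5.5],
  ],
  spin=[0,0,0,0,0,0,0,0,0,0,0],
)

```text
time: 4.0
tool_pos: [0.5976, -0.2183, 0.2866]
tool_rot: [3.131, 0.004, 1.722]
contact_force: [9.9, 0.9, 8.6]
opening: 0.013
grip_force: 15.0
```

Emit:
arm_command(
  xyz=[
    [-7.5,-1,5.5],
    [-8.5,-1.5,4],
    [-9,-1.5,3],
    [-9,-1.5,2],
    [-9,-1.5,0.5],
    [-9,-1.5,-0.5],
  ],
  spin=[0,0,0,0,0,0],
)

```text
time: 4.6
tool_pos: [0.5432, -0.2273, 0.2979]
tool_rot: [3.141, 0.001, 1.722]
contact_force: [2.8, -3.0, 2.3]
opening: 0.0135
grip_force: 15.0
```

Emit:
arm_command(
  xyz=[
    [-9,-1.5,-1.5],
    [-9,-1.5,-3],
    [-8.5,-1.5,-4],
    [-8,-1,-4.5],
    [0,0,0],
  ],
  spin=[0,0,0,0,0],
)

```text
time: 5.1
tool_pos: [0.5082, -0.2326, 0.2831]
tool_rot: [-3.139, -0.001, 1.722]
contact_force: [1.1, -3.3, 0.0]
opening: 0.0128
grip_force: 15.0
```

Emit:
arm_command(
  xyz=[
    [0,0,0],
    [0,0,0],
    [0,0,0],
    [0,0,0],
    [0,0,20],
    [0,0,40],
    [0,0,30],
  ],
  spin=[0,0,0,0,0,0,0],
  jaw=-0.1,
)

```text
time: 5.8
tool_pos: [0.5096, -0.2322, 0.3759]
tool_rot: [3.141, 0.0, 1.723]
contact_force: [0.0, 1.1, 1.0]
opening: 0.0416
grip_force: 0.0
```

Emit:
arm_command(
  xyz=[
    [3,31,0],
    [3,31,0],
    [3,31,0],
    [3,31,0],
    [3,31,0],
    [3,31,0],
    [3,31,0],
    [3,31,0],
    [3,31,0],
    [3,31,0],
    [3,31,0],
    [3,33,0],
    [2,0,0],
    [0,0,0],
  ],
  spin=[7.5,7.5,7.5,7.5,7.5,7.5,7.5,7.5,7.5,7.5,7.5,7.5,3.5,0],
  jaw=0.2,
)

```text
time: 7.2
tool_pos: [0.5474, 0.1427, 0.3741]
tool_rot: [3.141, -0.0, -2.926]
contact_force: [0.1, -0.0, 0.3]
opening: 0.055
grip_force: 0.0
```

Run:
```python
from h import *
np.set_printoptions(precision=4,suppress=True)
w=cam('wrist');s=cam('scene');W=cloud(w);o=observe();print(o['tool_pos'],o['tool_rot'],o['contact_force'])
hsv=cv2.cvtColor(w['img'],cv2.COLOR_RGB2HSV)
m=(np.hypot(W[...,0]-.549,W[...,1]-.173)<.07)&(W[...,2]>.065)&(W[...,2]<.1)
r=cv2.minAreaRect((W[m][:,:2]*1000).astype(np.float32));print(r,m.sum(),np.nanmedian(W[m],0))
a=w['img'];b=cv2.resize(s['img'][150:285,265:390],None,fx=2,fy=3.11)
cv2.imwrite('pics/f.png',np.hstack([cv2.resize(a,(480,360)),cv2.resize(s['img'][150:285,265:390],(320,360))])[...,::-1])
```

```text
[0.5474 0.1415 0.3742] [ 3.1415 -0.0004 -2.9306] [ 0.2074 -0.0975  0.4623]
((549.6218872070312, 175.39244079589844), (96.08775329589844, 16.154647827148438), 13.104351043701172) 1790 [0.5452 0.1739 0.0798]
```

View pics/f.png

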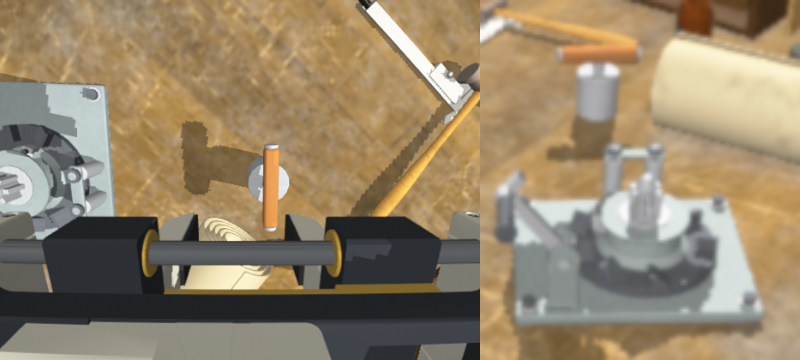

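The pawl lies over on its rear stop. The key is at (0.5495, 0.175) with its handle at 12.7° and a clear approach.

Emit:
arm_command(
  xyz=[
    [2,16,0],
    [0,17,0],
    [0,0,-35],
    [0,0,-35],
    [0,0,-35],
    [0,0,-27],
    [0,0,-9],
    [0,0,0],
  ],
  spin=[0.5,0,0,0,0,0,0,0],
)

```text
time: 8.1
tool_pos: [0.5493, 0.1752, 0.2323]
tool_rot: [3.141, -0.002, -2.92]
contact_force: [0.4, -0.3, 0.3]
opening: 0.055
grip_force: 0.0
```

Emit:
arm_command(
  xyz=[
    [0,0,0],
    [0,0,0],
    [0,0,0],
    [0,0,0],
    [0,0,0],
    [0,0,0],
    [0,0,0],
    [0,0,0],
  ],
  spin=[0,0,0,0,0,0,0,0],
  jaw=-0.95,
  squeeze=45,
)

```text
time: 8.9
tool_pos: [0.5495, 0.1747, 0.2335]
tool_rot: [3.141, 0.0, -2.92]
contact_force: [-1.7, 2.3, 2.5]
opening: 0.0158
grip_force: 45.0
```

Emit:
arm_command(
  xyz=[
    [0,0,20],
    [0,0,40],
    [0,0,40],
    [0,0,20],
    [6,-25,0],
    [6,-30,0],
    [7,-30,0],
    [7,-30,0],
    [7,-30,0],
    [7,-30,0],
    [7,-30,0],
    [7,-30,0],
    [6,-30,0],
    [5,-28,0],
    [0,0,0],
    [0,0,0],
  ],
  spin=[0,0,0,0,0,0,0,0,0,0,0,0,0,0,0,0],
)

```text
time: 10.5
tool_pos: [0.6142, -0.1191, 0.3519]
tool_rot: [3.14, -0.002, -2.922]
contact_force: [0.6, 0.3, -3.3]
opening: 0.0156
grip_force: 45.0
```

Run:
```python
from h import *
np.set_printoptions(precision=4,suppress=True)
s=cam('scene');t=cam('top');S=cloud(s);o=observe();print(o['tool_pos'],o['tool_rot'],o['contact_force'],o['torque'],o['opening'])
x,y=.6145,-.1185
for z0,z1 in ((.125,.17),(.085,.1),(.05,.06)):
    m=(np.hypot(S[...,0]-x,S[...,1]-y)<.045)&(S[...,2]>z0)&(S[...,2]<z1)
    p=S[m]*1000; v,u=np.nonzero(m)
    print(z0,len(p),'px cols',u.min(),u.max(),'rows',v.min(),v.max(),'mean',p.mean(0))
im=s['img'][160:275,270:385]
cv2.imwrite('pics/g.png',cv2.resize(im,(575,575),interpolation=cv2.INTER_CUBIC)[...,::-1])
```

```text
[ 0.6142 -0.1178  0.3525] [ 3.1403 -0.0016 -2.9197] [ 0.6237 -0.0589 -3.9874] [ 0.1355 -0.1846  0.0402] 0.015513351396252355
0.125 468 px cols 320 342 rows 184 210 mean [ 612.5161 -134.0406  151.7791]
0.085 42 px cols 326 333 rows 215 221 mean [ 613.7266 -121.8735   90.5138]
0.05 449 px cols 310 346 rows 221 241 mean [ 613.8553 -128.3456   56.755 ]
```

View pics/g.png

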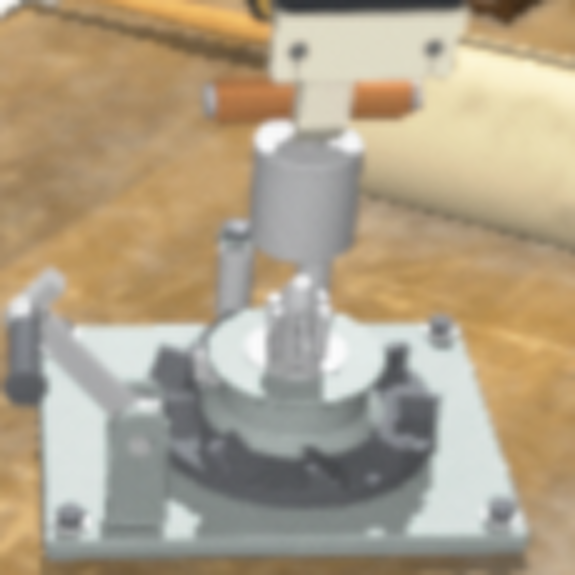

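The key hangs upright above the spindle, with the socket at crop (306,195) and the nose at (303,295). I fit circles of known radius to the depth points to get the lateral error.

Run:
```python
from h import *
from scipy.optimize import least_squares as LS
np.set_printoptions(precision=2,suppress=True)
x,y=.6145,-.1185
for n in (1,2):
  s=cam('scene');S=cloud(s)
  for nm,z0,z1,r in (('key',.128,.160,24.5),('drum',.030,.053,42),('nose',.084,.093,9.5)):
    m=(np.hypot(S[...,0]-x,S[...,1]-y)<r/1000+.008)&(S[...,2]>z0)&(S[...,2]<z1)
    p=S[m][:,:2]*1000
    f=LS(lambda c:np.hypot(*(p-c).T)-r,[x*1e3,y*1e3],loss='soft_l1'); print(nm,len(p),f.x,np.sqrt(np.mean(f.fun**2)))
```

```text
key 277 [ 612.87 -116.22] 1.1791366358252835
drum 271 [ 613.47 -110.3 ] 3.0762087855858273
nose 38 [ 613.71 -116.62] 2.1775842293954657
key 274 [ 613.16 -116.07] 1.235677820032188
drum 277 [ 613.57 -110.53] 3.0833111322875326
nose 38 [ 614.25 -117.06] 2.801336543028406
```

Emit:
arm_command(
  xyz=[
    [1,-0.5,-10],
    [0,0,-10],
    [0,0,-4],
    [0,0,-4],
    [0,0,-3],
    [0,0,-2],
    [0,0,0],
  ],
  spin=[0,0,0,0,0,0,0],
)

```text
time: 11.4
tool_pos: [0.6155, -0.119, 0.32]
tool_rot: [3.141, -0.0, -2.92]
contact_force: [-0.0, 0.2, -4.2]
opening: 0.0158
grip_force: 45.0
```

Emit:
arm_command(
  xyz=[
    [0,0,-2],
    [0,0,-2],
    [0,0,-1],
    [0,0,-1],
    [0,0,-1],
    [0,0,0],
  ],
  spin=[0,0,0,0,0,0],
)

```text
time: 12.0
tool_pos: [0.6156, -0.1188, 0.3162]
tool_rot: [-3.14, 0.003, -2.92]
contact_force: [-4.6, 2.2, 11.7]
opening: 0.0153
grip_force: 45.0
```

Emit:
arm_command(
  xyz=[
    [0,0,0],
    [0,0,0],
    [0,0,0],
    [0,0,0],
    [0,0,0],
    [0,0,0],
    [0,0,0],
  ],
  spin=[-2,-2,-2,-2,-2,-2,0],
)

```text
time: 12.7
tool_pos: [0.6157, -0.1193, 0.3161]
tool_rot: [-3.139, 0.004, -3.13]
contact_force: [-2.9, -0.3, 10.3]
opening: 0.0156
grip_force: 45.0
```

Emit:
arm_command(
  xyz=[
    [0,0,0],
    [0,0,0],
    [0,0,0],
    [0,0,0],
    [0,0,0],
    [0,0,0],
    [0,0,0],
  ],
  spin=[-2,-2,-2,-2,-2,-2,0],
)

```text
time: 13.4
tool_pos: [0.6155, -0.1197, 0.3157]
tool_rot: [-3.14, 0.003, 2.943]
contact_force: [-2.5, -1.5, 7.8]
opening: 0.016
grip_force: 45.0
```

Emit:
arm_command(
  xyz=[
    [0,0,-1],
    [0,0,0],
    [0,0,0],
    [0,0,0],
    [0,0,0],
    [0,0,0],
    [0,0,0],
  ],
  spin=[-2,-2,-2,-2,-2,-2,0],
)

```text
time: 14.1
tool_pos: [0.6152, -0.1191, 0.312]
tool_rot: [-3.141, -0.001, 2.734]
contact_force: [-2.7, -0.8, -4.0]
opening: 0.0155
grip_force: 45.0
```

It has meshed, with z dropping and the force gone. I push down.

Emit:
arm_command(
  xyz=[
    [0,0,-4],
    [0,0,-5],
    [0,0,-5],
    [0,0,-4],
    [0,0,-2],
    [0,0,-1],
    [0,0,-1],
    [0,0,0],
  ],
  spin=[0,0,0,0,0,0,0,0],
)

```text
time: 14.9
tool_pos: [0.6152, -0.1189, 0.2915]
tool_rot: [-3.141, 0.0, 2.735]
contact_force: [-7.1, -1.0, 6.3]
opening: 0.0155
grip_force: 45.0
```

Run:
```python
from h import *
import pickle
w,_=pickle.load(open('d.pkl','rb'))
c=np.array([.615,-.1185]);p=onz(w,[(229,88)],.046)[0][:2]-c
print('initial lug',np.hypot(*p),np.degrees(np.arctan2(p[1],p[0]))-9-90)
w=cam('wrist');s=cam('scene');W=cloud(w)
a=cv2.resize(s['img'][190:275,270:385],(400,296),interpolation=cv2.INTER_CUBIC)
cv2.imwrite('pics/i.png',np.hstack([cv2.resize(w['img'],(395,296)),a])[...,::-1])
```

```text
initial lug 0.04359884619963465 71.01213344875771
```

View pics/i.png

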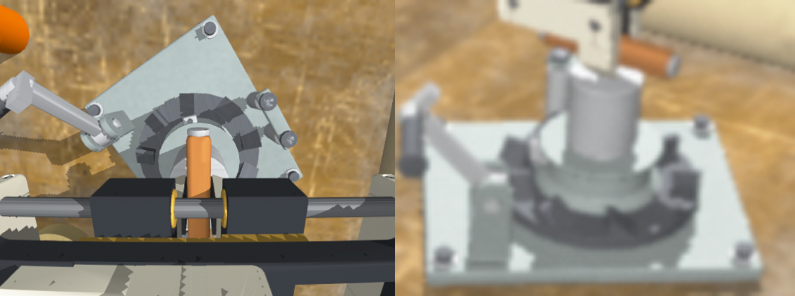

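The wrist view shows the key fully on and the lug at about (190,118) in the reduced picture, so full px (269,167). It co-rotates with the camera. The pawl is still back.

```bash
cat > lug.py <<'E'
from h import *
w=cam('wrist');W=cloud(w);c=np.array([.615,-.1187])
d=W[...,:2]-c;r=np.hypot(d[...,0],d[...,1])
m=(r>.043)&(r<.050)&(W[...,2]>.041)&(W[...,2]<.0505)
n,l,st,ce=cv2.connectedComponentsWithStats(m.astype(np.uint8))
for i in range(1,n):
    if st[i,4]>15:
        q=np.median(d[l==i],0);z=np.median(W[l==i][:,2]);print(st[i],ce[i],z,'drum deg',np.degrees(np.arctan2(q[1],q[0]))-99)
p=onz(w,[(269,167)],.047)[0][:2]-c;print(np.hypot(*p),np.degrees(np.arctan2(p[1],p[0]))-99);print(observe()['tool_pos'],observe()['contact_force'],np.degrees(observe()['tool_rot'][2]))
E
python3 lug.py
```

```text
[259 163  20  12 133] [268.65413534 167.77443609] 0.04801883605170629 drum deg 67.9965921302695
0.046343377596642 68.37832599126011
[ 0.61522977 -0.1188998   0.29146838] [-6.2848716   0.28336864  6.5434106 ] 156.70294187538045
```

Emit:
arm_command(
  xyz=[
    [0,0,0],
    [0,0,0],
    [0,0,0],
    [0,0,0],
    [0,0,0],
    [0,0,0],
    [0,0,0],
    [0,0,0],
    [0,0,0],
    [0,0,0],
    [0,0,0],
    [0,0,0],
    [0,0,0],
    [0,0,0],
  ],
  spin=[-4,-5,-5,-5,-5,-5,-5,-5,-5,-5,-5,-4,0,0],
)

```text
time: 16.45
tool_pos: [0.6148, -0.119, 0.2913]
tool_rot: [-3.14, 0.0, 1.722]
contact_force: [-9.4, -0.7, 6.5]
opening: 0.0154
grip_force: 45.0
```

```bash
python3 lug.py
```

```text
[259 164  20  12 137] [268.32846715 168.62043796] 0.048035356174562366 drum deg 10.6312098218349
0.047185893603393814 10.040125872374972
[ 0.61483101 -0.11904545  0.29135017] [-9.4628577  -1.08336931  7.48415542] 98.6930832308046
```

Emit:
arm_command(
  xyz=[
    [-0.5,0,0],
    [-0.5,0,0],
    [0,0,-0.5],
    [0,0,0],
    [0,0,0],
  ],
  spin=[-2,-3,0,0,0],
)

```text
time: 17.0
tool_pos: [0.6142, -0.119, 0.2913]
tool_rot: [3.141, 0.001, 1.635]
contact_force: [-6.3, -1.3, 9.4]
opening: 0.0154
grip_force: 45.0
```

```bash
python3 lug.py
```

```text
[259 164  20  12 136] [268.17647059 168.70588235] 0.04817543471586552 drum deg 5.806023070206493
0.04726668638893497 5.115911335260691
[ 0.6142342 -0.1189632  0.2912924] [-8.09301812 -0.40962423  8.62973278] 93.69322093536456
```

Drum at about 5.4° = 0.09 rad. I release the key, go up, then over to the pawl.

Emit:
arm_command(
  xyz=[
    [0,0,0],
    [0,0,0],
    [0,0,0],
    [0,0,0],
    [0,0,0],
    [0,0,10],
    [0,0,30],
    [0,0,35],
    [0,0,25],
    [-22,-23,0],
    [-30,-30,0],
    [-30,-30,0],
    [-29,-30.5,0],
    [0,0,0],
  ],
  spin=[0,0,0,0,0,0,0,0,0,1,2,2,0,0],
  jaw=-0.1,
)

```text
time: 18.45
tool_pos: [0.5008, -0.2354, 0.3908]
tool_rot: [-3.141, 0.002, 1.718]
contact_force: [0.3, 0.1, -0.4]
opening: 0.0414
grip_force: 0.0
```

Run:
```python
from h import *
np.set_printoptions(precision=4,suppress=True)
w=cam('wrist');W=cloud(w);o=observe();print(o['tool_pos'],np.degrees(o['tool_rot'][2]))
c=np.array([.615,-.1187]);R=np.array([[.9877,.1564],[-.1564,.9877]])
L=(W[...,:2]-c)@R.T
m=(L[...,0]<-.10)&(L[...,0]>-.16)&(L[...,1]<-.06)&(L[...,1]>-.14)&(W[...,2]>.10)&(W[...,2]<.14)
v,u=np.nonzero(m);print(m.sum(),u.min(),u.max(),v.min(),v.max(),'winch xy',np.median(L[m],0),L[m].min(0),L[m].max(0),'z',np.median(W[m][:,2]))
mk=(np.hypot(W[...,0]-.615,W[...,1]+.1187)<.06)&(W[...,2]>.11)&(W[...,2]<.16)
print(cv2.minAreaRect((W[mk][:,:2]*1000).astype(np.float32)),np.median(W[mk][:,2]),mk.sum())
save(w,'pics/j.png')
```

```text
[ 0.5022 -0.234   0.3908] 98.46613050048485
1465 273 312 172 250 winch xy [-0.1274 -0.0859] [-0.1368 -0.1221] [-0.1033 -0.06  ] z 0.12480162742732023
((606.7953491210938, -118.97642517089844), (31.319610595703125, 96.23442077636719), 3.8672637939453125) 0.13728899307808234 4116
```

View pics/j.png

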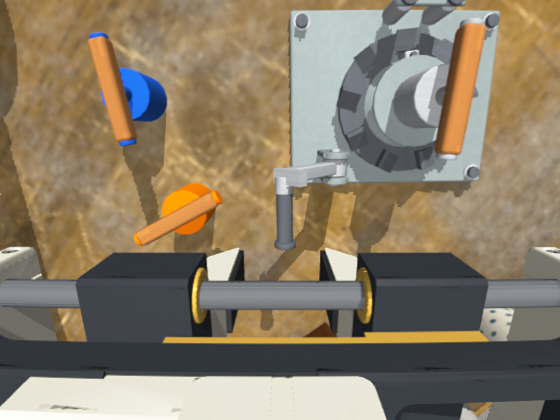

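The pawl grip is at (285,215) between the fingers' line. The key handle top is at z 0.137, so it is fully seated. I descend and pinch.

Emit:
arm_command(
  xyz=[
    [1,1,-30],
    [0,0,-30],
    [0,0,-30],
    [0,0,-18],
    [0,0,-6],
    [0,0,0],
  ],
  spin=[0,0,0,0,0,0],
)

```text
time: 19.1
tool_pos: [0.5051, -0.2309, 0.2755]
tool_rot: [-3.141, -0.001, 1.723]
contact_force: [0.6, -0.6, 0.1]
opening: 0.0414
grip_force: 0.0
```

Emit:
arm_command(
  xyz=[
    [0,0,0],
    [0,0,0],
    [0,0,0],
    [0,0,0],
    [0,0,0],
    [0,0,0],
    [0,0,0],
  ],
  spin=[0,0,0,0,0,0,0],
  jaw=-0.95,
  squeeze=15,
)

```text
time: 19.8
tool_pos: [0.5043, -0.2316, 0.2761]
tool_rot: [-3.141, 0.0, 1.722]
contact_force: [-4.9, -0.8, 6.2]
opening: 0.0134
grip_force: 15.0
```

Emit:
arm_command(
  xyz=[
    [6.5,1,5],
    [8,1,4.5],
    [8.5,1.5,4],
    [9,1.5,3],
    [9,1.5,1.5],
    [9,1.5,0.5],
    [9,1.5,-0.5],
    [9,1.5,-1.5],
    [9,1.5,-2.5],
  ],
  spin=[0,0,0,0,0,0,0,0,0],
)

```text
time: 20.7
tool_pos: [0.5824, -0.2189, 0.2894]
tool_rot: [3.141, 0.0, 1.723]
contact_force: [-0.8, -3.6, 1.2]
opening: 0.0133
grip_force: 15.0
```

Emit:
arm_command(
  xyz=[
    [8.5,1,-3.5],
    [8,1,-5],
    [7.5,1,-5.5],
    [6.5,1,-6.5],
    [6,1,-7],
    [5,1,-8],
    [4,0.5,-8.5],
    [3,0.5,-9],
    [2,0,-9],
  ],
  spin=[0,0,0,0,0,0,0,0,0],
)

```text
time: 21.6
tool_pos: [0.631, -0.2117, 0.2259]
tool_rot: [-3.137, -0.002, 1.723]
contact_force: [-10.8, 0.7, 0.2]
opening: 0.0132
grip_force: 15.0
```

Emit:
arm_command(
  xyz=[
    [-1,0,-7],
    [-0.5,0,-6],
    [0,0,-4],
    [0,0,-2],
    [0,0,0],
  ],
  spin=[0,0,0,0,0],
)

```text
time: 22.1
tool_pos: [0.6298, -0.2124, 0.2111]
tool_rot: [-3.14, 0.001, 1.722]
contact_force: [-13.0, 0.8, 18.4]
opening: 0.0131
grip_force: 15.0
```

Emit:
arm_command(
  xyz=[
    [0,0,0],
    [0,0,0],
    [0,0,0],
    [0,0,0],
    [0,0,0],
    [0,0,20],
    [0,0,35],
    [0,0,45],
    [0,0,35],
    [0,0,0],
  ],
  spin=[0,0,0,0,0,0,0,0,0,0],
  jaw=0.0,
)

```text
time: 23.1
tool_pos: [0.6314, -0.2123, 0.3502]
tool_rot: [3.132, 0.006, 1.722]
contact_force: [-0.0, 0.1, 0.5]
opening: 0.0459
grip_force: 0.0
```

Run:
```python
from h import *
np.set_printoptions(precision=4,suppress=True)
w=cam('wrist');W=cloud(w);o=observe();print(o['tool_pos'],o['contact_force'])
c=np.array([.615,-.1187]);R=np.array([[.9877,.1564],[-.1564,.9877]])
L=(W[...,:2]-c)@R.T
m=(abs(L[...,0])<.004)&(L[...,1]<-.085)&(L[...,1]>-.105)&(W[...,2]>.035)
print('grip top z',np.median(W[m][:,2]),m.sum())
m=(L[...,0]<-.03)&(L[...,0]>-.05)&(L[...,1]<-.065)&(L[...,1]>-.09)&(W[...,2]>.04);print('arm z',np.median(W[m][:,2]),m.sum())
r=np.hypot(L[...,0],L[...,1]);m=(r>.043)&(r<.050)&(W[...,2]>.041)&(W[...,2]<.0505)&(L[...,1]>0)
q=np.median(L[m],0);print('drum',np.arctan2(q[1],q[0])-np.pi/2,m.sum())
mk=(r<.06)&(W[...,2]>.11)&(W[...,2]<.16)
print(cv2.minAreaRect((W[mk][:,:2]*1000).astype(np.float32)),np.median(W[mk][:,2]))
cv2.imwrite('pics/k.png',w['img'][...,::-1])
```

```text
[ 0.6309 -0.212   0.3468] [-0.2242 -0.5914 -0.852 ]
grip top z 0.05491969784453246 176
arm z 0.2777116659633616 10312
drum 0.24641780380717448 17
((614.4867553710938, -119.13041687011719), (41.458763122558594, 93.80486297607422), 19.80707550048828) 0.13796895673211407
```

View pics/k.png

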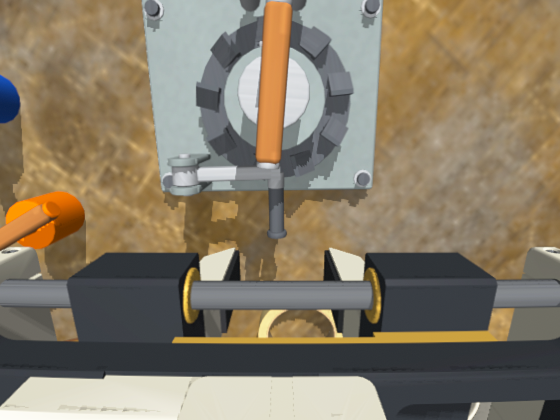

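The pawl grip is at (277,210) with its top at z 0.055, so the pawl is fully home. The key handle top is at z 0.138, so the key is seated. The gripper is clear, so I hand in.

```bash
python3 -c "
from cell import *
print(hand_in())"
```

```text
the job is handed in; nothing more can be done
None
```

I've handed the job in at about 23 s of the 69 s allowed; no verdict came back. The key is fully on the spindle, and the pawl is home with its grip at its fully-down height. I last read the drum at about 0.09 rad just before I let go of the key; after that the handle hid the lug. I never touched the bottle or the tape.

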